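# Lock the turning tube carousel with its pin

## Task

The tube carousel is still turning and must be locked before its tubes are taken out. Take the orange-handled lock pin from its grey stand, put its tip through the slot of the blue gate and rub it lightly on the turning wheel until that only creeps, let the sprung tip drop into the red-ringed hole as that comes under the slot, and push the pin fully home, so that its black collar rests on the gate and the wheel is locked. Be gentle, never jamming the pin on the wheel or into a fast wheel's hole; let go of the pin at the end, and leave the amber bottle and the tape roll where they are.

Things in the scene. Friction and masses are not known exactly. Their poses are not given: they have to be found in the camera images.
- carousel: Fixed tube carousel: round grey foot 216 mm across, wheel above it, blue gate bracket at the rim. Origin on the wheel's upright axle at the foot's underside; the gate lies on its -x side, z up. Heights over the worktop: socket under the gate 8 to 20 mm, wheel 26 to 36, gate plate 42 to 50. The gate is 34 mm wide, its post stands outside the wheel
- gate_slot (a point): Centre of the slot in the blue gate plate, at its top face (50 mm over the worktop), 66 mm from the axle; axes as the carousel. The through slot is 16 mm long (radially) by 13 mm wide (along the wheel's motion). Straight below lie the path of the wheel's hole and a fixed 13.5 mm socket hole from 20 mm down to 8 mm
- wheel (a joint): Wheel angle (rad), counter-clockwise from above, counting on; the hole is under the slot at 0 and each multiple of 2 pi. A slipping drive (0.04 N m) turns it counter-clockwise: alone it runs at 3 rad/s, and regains that within 1 s of being held. The pin's tip rubbing with some 1.5 N makes it creep, 2 to 2.5 N stops it; eased, it goes on
- wheel_hole (a point): Centre of the 13 mm red-ringed through hole in the wheel's upper face (36 mm over the worktop), 66 mm from the axle; turns with the wheel: a disc 170 mm across, 10 mm thick, white outside, metal inside, with low white and yellow tube caps (to 41 mm over the worktop) within 42 mm of the axle
- lock_pin: Loose pin, 119 mm tall, 60 g; origin at the foot of its shank, z up. White shank 9.6 mm across, 42 mm long; black collar 24 mm across at 42 to 47 mm; sprung orange handle 18 mm across at 56 to 119 mm, to be gripped: it sinks up to 8 mm towards the collar, 1 N per mm after 0.7 N. Starts in its stand, collar on the stand's top. Fully home its foot is 8 mm over the worktop
- pin_tip (a point): Foot of the pin's shank, on its axis
- pin_collar (a point): Centre of the underside of the pin's black collar, 42 mm above the foot
- pin_stand: Fixed grey block 50 x 50 x 50 mm with a 13 mm hole 44 mm deep in the middle of its top; origin at the centre of its underside
- bottle_amber: Loose amber bottle with black cap, 58 mm across, 108 mm tall, origin at its underside; a bystander
- tape_roll_white: Loose roll of white tape lying flat, 55 mm across, 13 mm high; a bystander

How it is judged:
By the outcome, as a careful person would: the job done as asked, in the order asked, and still so for the second after the job is handed in, with the robot touching nothing.
It also fails if it takes over 64 s, if anything falls off the work surface, if the arm or the gripper's body presses on something with over 40 N, if the wrist force passes 120 N, or if a joint passes its speed limit or range.

## Robot

A 6-joint arm with a two-finger parallel gripper is mounted at the origin on a cart in front of the work surface, level with it; the furniture and walls round the work are solid. World frame = base frame: x ahead of the robot, y to its left, z up, the work surface at z = 0. Lengths are in m, angles in rad, forces in N, time in s.
With the tool pointing down it reaches from about 0.25 to 0.775 m from the base axis. Payload 8.9 kg.
Tool frame: the origin (TCP) lies between the finger pads; the fingertips stand 22 mm ahead of it and the grasp point (between the pads) lies 3 mm ahead of it; z points along the fingers, y is the direction in which the jaws open and shut (so a half turn about z gives the same grasp; the last joint's range is limited). The gripper opens to 85 mm and grips with 20 to 120 N. Pads are 22 mm wide; open, the fingers measure 114 mm over their backs; the gripper's body (76 mm by 85 mm) begins 54 mm behind the grasp point. The pads swing forward as they close: fully open they stand 13 mm farther back than shut.
Start: joints at [1.196, 0.291, -0.153, 1.127, 0, 1.431], TCP at [0.123, 0.51, 0.253] pointing down, gripper open.
Joint ranges: [-2.52, 2.52], [-0.91, 1.74], [-1.3, 1.37], [-1.96, 2.02], [-1.52, 1.47], [-3.14, 3.14]. Speed limits (rad/s): [2.22, 2.22, 2.79, 3.14, 3.14, 3.14].

## Interface

Orientations are given as a unit quaternion [x, y, z, w].
In Python, from rig import r, eyes gives the robot as it stands.
- The arm moves only by the tool arm_command, never from a script. Its argument "commands" is a list that holds one entry, the list of rows, each a list of 4 numbers: the shift along the tool's x, y, z as a fraction of full scale, then the turn about the tool's z as a fraction of full scale. A call has 1 to 20 rows; each row is the pose to reach, as a shift and turn from the pose commanded when the call began, along the tool's axes at that moment, turning the shorter way round; what a row does not reach only later rows make up. Full scale, the value 1, is 150 mm for a shift and 360 degrees for a turn. A row lasts 1/10 s, in which the tool goes at most 50 mm and 8.59 degrees, less where a joint would pass 70% of its speed; a pose out of reach is approached as far as the arm can. A call with a number of a shift or a turn outside -1 to 1 is refused whole. A call with a gripper value outside its range is refused whole. "grip" is the gripper command: -1 is shut, 1 is fully open, values between are in proportion, set as the call begins (left out, the last holds). The fingers move at their own pace and stop on an object; "squeeze" is the grip in N (left out, the last holds). Time passes only in rows, so rows that repeat a pose let the fingers close. It gives the time, the measured TCP pose, the force and the opening at its end, in the units of the state.
- r.sense(): the state, without advancing time (a new reading comes with each control period).
- eyes.capture(name): name is "side" or "top" or "wrist"; returns (picture, depth): 384x512x3 uint8, red, green, blue; 384x512 float32, m along the optical axis (not along the pixel's ray), 0 where there is no reading.
- eyes.camera_model(name): a dict with "fov_y" (degrees; the focal length in pixels is half the picture's height over the tangent of half this angle, whatever the lens; pixels are square), "cx", "cy" (the principal point, pixels), "k1" (the pictures are not rectified: a ray, as slopes to the right and down, at radius r is drawn at 1 + k1 r^2 times it, then the intrinsics apply), "view" (4x4, takes a point from world to camera coordinates). Camera axes: x right, y down, z forward; pixel columns grow to the right and rows downward; lengths in m; the calibration is good to about 2 mm. A picture is of the moment at which its call begins: read the wrist's pose just before it. camera_model takes no time and is no camera call; for the wrist camera it gives the pose at the moment of the call.
- r.sign_off(): hands the job in, once; it reports no verdict.
The state is a dict: "clock": time; "q": joint angles; "qvel": joint speeds; "tau": joint torques, N m; "tcp_pos": TCP position; "tool_rot": TCP orientation; "ft_force": force on the tool from outside, world axes, zero at the start; "moment": the same for the moment, N m; "gripper_width": finger opening in m.
Only numpy, scipy, OpenCV 4.12 (cv2) and the standard library are available. Lean on these libraries where they do the work, as an engineer would, in place of code of your own. Each camera call takes 0.05 s, during which the arm holds its last target.

## Working session

There is one attempt and no reset: what is moved stays moved. The work goes in short steps, Python scripts to look and compute and a tool call to move; the robot and the scene stay as the last step left them, time stands still between calls to the robot, and variables do not carry over. Pictures are saved under pics/ and viewed, and the job is handed in when it is done.

Besides the shell and the picture viewer there is one more tool, called after "Emit:" by a JSON object that holds its "op" and its "data". arm_command: Moves the arm, as the interface text tells. Shift numbers are shares of 150 mm and turn numbers shares of 360 degrees, none past 1 either way. Its arguments: {"type":"object","properties":{"commands":{"type":"array"},"grip":{"type":"number"},"squeeze":{"type":"number"}},"required":["commands"]}

```bash
ls; mkdir -p pics; python3 - <<'E'
from rig import r, eyes
import cv2, numpy as np
print({k:np.round(v,4).tolist() for k,v in r.sense().items()})
for n in ['top','side','wrist']:
    m=eyes.camera_model(n); p,d=eyes.capture(n)
    np.savez(f'pics/{n}0.npz',p=p,d=d,view=m['view'],fov=m['fov_y'],c=[m['cx'],m['cy'],m['k1']])
    cv2.imwrite(f'pics/{n}0.png',p[:,:,::-1]); print(n,m)
E
```

```text
pics
{'clock': 0.0, 'q': [1.1957, 0.2913, -0.1541, 1.1267, -0.0, 1.4315], 'qvel': [-0.0013, -0.0005, -0.0001, 0.0001, -0.0002, 0.0012], 'tau': [-0.0008, -53.7145, 33.1365, 0.0162, -0.0001, -0.0], 'tcp_pos': [0.1225, 0.5101, 0.2527], 'tool_rot': [0.1176, 0.9931, -0.0006, -0.0002], 'ft_force': [0.65, 0.5391, 0.3754], 'moment': [0.0281, 0.0003, 0.0248], 'gripper_width': 0.0852}
top {'fov_y': 47.195360770748586, 'cx': 257.8704177960628, 'cy': 194.8974962176958, 'k1': -0.15115342879637614, 'view': array([[-0.01941546, -0.99973543,  0.01233327, -0.22408255],
       [-0.9944789 ,  0.01803809, -0.10337478,  0.53830942],
       [ 0.10312496, -0.01427225, -0.99456601,  0.87813909],
       [ 0.        ,  0.        ,  0.        ,  1.        ]])}
side {'fov_y': 47.034069694198465, 'cx': 248.17258649829728, 'cy': 195.56885809026596, 'k1': -0.0475721651592932, 'view': array([[ 0.99791592,  0.0629368 , -0.01423991, -0.50269525],
       [ 0.04325023, -0.81614442, -0.57622713, -0.17083142],
       [-0.04788771,  0.57441035, -0.81716554,  1.06170569],
       [ 0.        ,  0.        ,  0.        ,  1.        ]])}
wrist {'fov_y': 58.62551183209102, 'cx': 254.95942452679324, 'cy': 185.884048266565, 'k1': -0.06052764969430896, 'view': array([[ 0.23501991,  0.97198993, -0.00109967, -0.52437955],
       [ 0.93829579, -0.22657732,  0.26127327, -0.03305863],
       [ 0.25370583, -0.06243624, -0.96526425,  0.37825132],
       [ 0.        ,  0.        ,  0.        ,  1.        ]])}
```

View pics/top0.png

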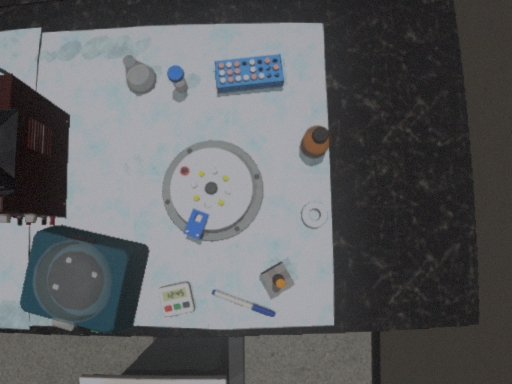

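View pics/side0.png

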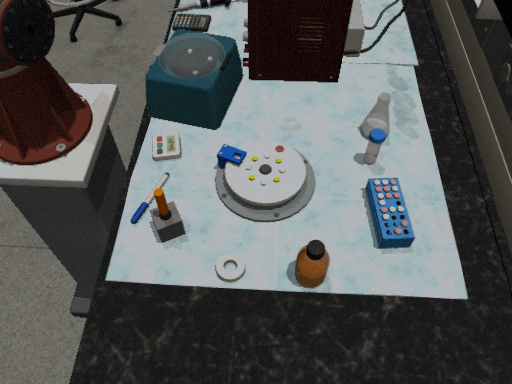

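View pics/wrist0.png

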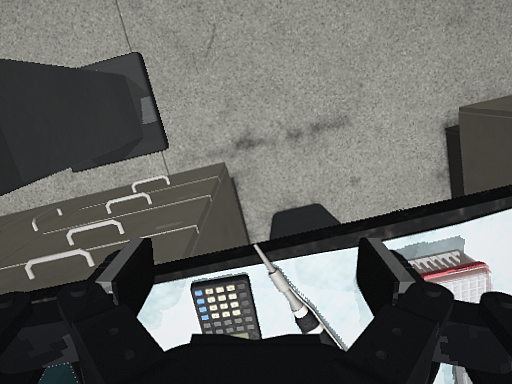

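```bash
cat > h.py <<'E'
import numpy as np, cv2
class C:
    def __init__(s,f):
        if isinstance(f,str):
            z=np.load(f); s.p=z['p'];s.d=z['d'];s.V=z['view'];fov=float(z['fov']);s.cx,s.cy,s.k=z['c']
        else:
            n,eyes=f; m=eyes.camera_model(n); s.p,s.d=eyes.capture(n); s.V=m['view'];fov=m['fov_y'];s.cx,s.cy,s.k=m['cx'],m['cy'],m['k1']
        s.f=192/np.tan(np.radians(fov)/2)
        s.R=s.V[:3,:3]; s.o=-s.R.T@s.V[:3,3]
        s.hsv=cv2.cvtColor(s.p,cv2.COLOR_RGB2HSV)
    def ray(s,u,v):
        xd=np.array([(u-s.cx)/s.f,(v-s.cy)/s.f]); x=xd.copy()
        for _ in range(30): x=xd/(1+s.k*(x@x))
        return s.R.T@np.array([x[0],x[1],1.])
    def plane(s,u,v,z):
        r=s.ray(u,v); return s.o+r*(z-s.o[2])/r[2]
    def pix(s,P):
        c=s.R@np.asarray(P)+s.V[:3,3]; x=c[:2]/c[2]; x=x*(1+s.k*(x@x)); return x*s.f+[s.cx,s.cy]
    def mask(s,lo,hi,box=None):
        m=cv2.inRange(s.hsv,lo,hi)
        if box:
            b=np.zeros_like(m);x0,y0,x1,y1=box;b[y0:y1,x0:x1]=255;m&=b
        return m
def cross(a,b):
    # closest point of rays (o,r)
    A=[];B=[]
    for o,r in (a,b):
        r=r/np.linalg.norm(r);M=np.eye(3)-np.outer(r,r);A.append(M);B.append(M@o)
    P=np.linalg.solve(sum(A),sum(B)); return P,[np.linalg.norm(M@P-q) for M,q in zip(A,B)]
E
python3 - <<'E'
import cv2,numpy as np
from h import *
t=C('pics/top0.npz');s=C('pics/side0.npz')
a=cv2.resize(t.p[130:300,150:320],None,fx=4,fy=4,interpolation=cv2.INTER_CUBIC)[:600]
cv2.imwrite('pics/tz.png',cv2.resize(t.p[140:300,150:310],(600,600),interpolation=cv2.INTER_CUBIC)[:,:,::-1])
cv2.imwrite('pics/sz.png',cv2.resize(s.p[130:250,130:330],(800,480),interpolation=cv2.INTER_CUBIC)[:,:,::-1])
for n,c in (('t',t),('s',s)):
    for nm,lo,hi in (('blue',(105,150,60),(125,255,255)),('orange',(5,180,150),(18,255,255)),('red',(170,100,60),(180,255,255)),('yellow',(24,120,120),(34,255,255)),('white',(0,0,200),(180,40,255))):
        m=c.mask(lo,hi,(130,120,340,300))
        k,l,st,ce=cv2.connectedComponentsWithStats(m)
        print(n,nm,[(st[i].tolist(),np.round(ce[i],1).tolist()) for i in range(1,k) if st[i,4]>8])
E
```

```text
t blue [([187, 210, 20, 27, 244], [195.4, 224.6])]
t orange []
t red []
t yellow [([199, 172, 4, 4, 13], [200.8, 173.5]), ([224, 176, 4, 4, 12], [225.2, 177.7]), ([194, 196, 5, 4, 15], [196.1, 197.5]), ([219, 201, 4, 4, 14], [220.5, 202.3])]
t white []
s blue [([217, 144, 29, 21, 321], [231.0, 154.2]), ([131, 202, 17, 21, 137], [138.8, 212.0])]
s orange [([154, 189, 9, 7, 51], [157.9, 192.0])]
s red []
s yellow [([252, 157, 5, 3, 14], [254.1, 158.1]), ([276, 158, 5, 4, 15], [278.1, 159.9]), ([249, 175, 5, 4, 16], [251.2, 176.6]), ([274, 177, 5, 5, 19], [276.0, 178.8])]
s white []
```

View pics/tz.png

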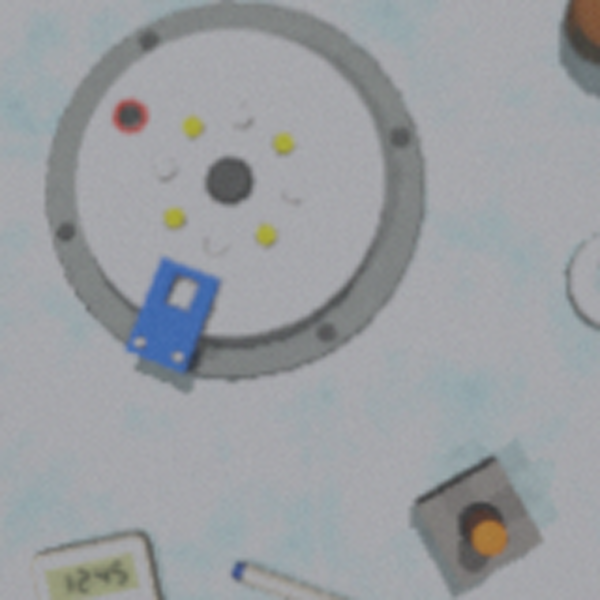

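View pics/sz.png

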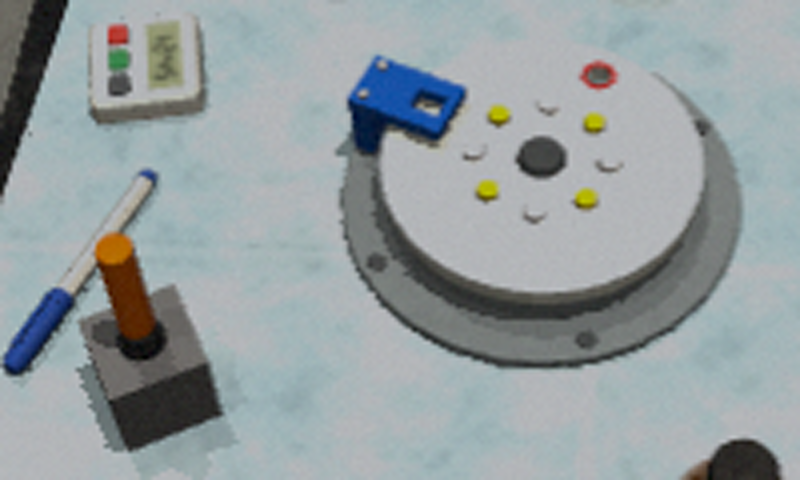

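```bash
python3 - <<'E'
import cv2,numpy as np
from h import *
t=C('pics/top0.npz');s=C('pics/side0.npz')
np.set_printoptions(precision=4,suppress=True)
for n,c,bb in (('t',t,(180,205,215,245)),('s',s,(210,138,255,175))):
    ys=c.mask((24,120,120),(34,255,255),(185,150,300,215))
    k,l,st,ce=cv2.connectedComponentsWithStats(ys); ce=[ce[i] for i in range(1,k) if st[i,4]>8]
    ax=np.mean([c.plane(*q,0.0405) for q in ce],axis=0)
    # slot: upscale, fill
    x0,y0,x1,y1=bb; S=8
    g=cv2.resize(c.p[y0:y1,x0:x1],None,fx=S,fy=S,interpolation=cv2.INTER_LINEAR)
    h=cv2.cvtColor(g,cv2.COLOR_RGB2HSV)
    m=cv2.inRange(h,(100,110,40),(130,255,255))
    cs,hi=cv2.findContours(m,cv2.RETR_CCOMP,cv2.CHAIN_APPROX_NONE)
    big=max(range(len(cs)),key=lambda i:cv2.contourArea(cs[i]))
    holes=[i for i in range(len(cs)) if hi[0][i][3]==big]
    i=max(holes,key=lambda i:cv2.contourArea(cs[i]))
    M=cv2.moments(cs[i]); u=(M['m10']/M['m00']+.5)/S-.5+x0; v=(M['m01']/M['m00']+.5)/S-.5+y0
    P=c.plane(u,v,0.046); d=P-ax
    print(n,'axle',ax,'slotpix',u,v,'slot',P,'r',np.hypot(*d[:2]),'dir',np.degrees(np.arctan2(-d[1],-d[0])))
    if n=='t':
        c_big=cs[big]; print(cv2.minAreaRect(c_big))
        b=cv2.boxPoints(cv2.minAreaRect(c_big)); B=[c.plane((q[0]+.5)/S-.5+x0,(q[1]+.5)/S-.5+y0,0.05) for q in b]; print(np.array(B))
    for bx in ((256,258,300,300),) if n=='t' else ((145,180,190,245),):
        o=c.mask((3,100,70),(22,255,255),bx); k,l,st,ce=cv2.connectedComponentsWithStats(o); j=1+np.argmax(st[1:,4]); print('orange',st[j],ce[j])
        if n=='t': print('as top z.119+6=.125',c.plane(*ce[j],0.125))
E
python3 - <<'E'
import cv2
from h import *
for n,b in (('top',(250,250,310,305)),('side',(140,180,200,245))):
    c=C(f'pics/{n}0.npz');x0,y0,x1,y1=b
    cv2.imwrite(f'pics/st_{n}.png',cv2.resize(c.p[y0:y1,x0:x1],None,fx=9,fy=9,interpolation=cv2.INTER_CUBIC)[:,:,::-1])
E
```

```text
t axle [ 0.5494 -0.1378  0.0405] slotpix 198.21000653716848 217.66179232557175 slot [ 0.4883 -0.1126  0.046 ] r 0.06611829320337781 dir -22.43276208918182
((129.2325897216797, 154.38531494140625), (138.9279327392578, 212.3352813720703), 20.725557327270508)
[[ 0.4574 -0.082   0.05  ]
 [ 0.507  -0.1012  0.05  ]
 [ 0.494  -0.134   0.05  ]
 [ 0.4446 -0.1146  0.05  ]]
orange [275 278  10  10  77] [279.8571 282.5974]
as top z.119+6=.125 [ 0.3628 -0.2697  0.125 ]
s axle [ 0.5481 -0.1387  0.0405] slotpix 236.69348948188548 156.18089371510194 slot [ 0.4872 -0.1136  0.046 ] r 0.06589957434941535 dir -22.413614633575964
orange [154 188  15  27 234] [160.6368 200.8462]
```

View pics/st_top.png

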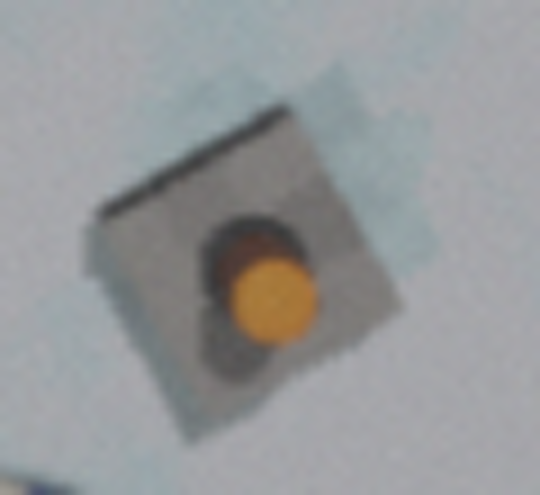

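View pics/st_side.png

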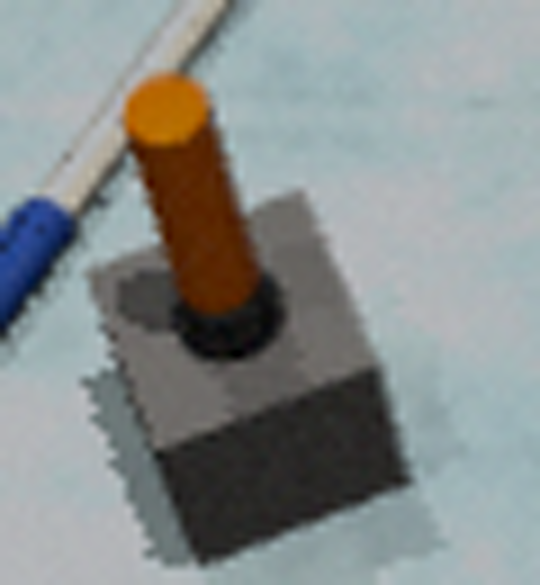

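```bash
python3 - <<'E'
from h import *
np.set_printoptions(precision=4,suppress=True)
t=C('pics/top0.npz');s=C('pics/side0.npz')
print(t.plane(280.0,282.7,.127),s.plane(158.2,191.7,.127),cross((t.o,t.ray(280,282.7)),(s.o,s.ray(158.2,191.7))))
tz=[(285,107),(103,218),(192,438),(400,305)]
print(np.mean([t.plane((a+.5)/9-.5+250,(b+.5)/9-.5+250,.05) for a,b in tz],0))
q=[t.plane((a+.5)/9-.5+250,(b+.5)/9-.5+250,.05) for a,b in tz]; print(np.degrees(np.arctan2(*(q[0]-q[1])[1::-1])))
sz=[(300,190),(92,270),(160,450),(378,367)]
print(np.mean([s.plane((a+.5)/9-.5+140,(b+.5)/9-.5+180,.05) for a,b in sz],0))
from rig import r
from scipy.spatial.transform import Rotation as R
print(R.from_quat(r.sense()['tool_rot']).as_matrix())
E
```

```text
[ 0.3628 -0.2698  0.127 ] [ 0.362  -0.2714  0.127 ] (array([ 0.3621, -0.2701,  0.1254]), [np.float64(0.0006118379818996191), np.float64(0.0006118379818996101)])
[ 0.3625 -0.2682  0.05  ]
-59.95675855596133
[ 0.3618 -0.2709  0.05  ]
[[-0.9723  0.2337 -0.0004]
 [ 0.2337  0.9723 -0.0009]
 [ 0.0001 -0.001  -1.    ]]
```

```bash
python3 - <<'E'
from h import *
np.set_printoptions(precision=3,suppress=True)
H={}
for f in ('top','side'):
    c=C(f'pics/{f}0.npz')
    for v in range(0,384,2):
        for u in range(0,512,2):
            d=c.d[v,u]
            if d<=0: continue
            P=c.o+c.ray(u,v)*d
            k=(int(np.floor(P[0]/.05)),int(np.floor(P[1]/.05)))
            H[k]=max(H.get(k,-9),P[2])
print('y:',[round(j*.05,2) for j in range(12,-9,-1)])
for i in range(15,-4,-1):
    print('%5.2f'%(i*.05),' '.join('%4d'%round(H[(i,j)]*1000) if (i,j) in H else '   .' for j in range(12,-9,-1)))
E
```

```text
y: [0.6, 0.55, 0.5, 0.45, 0.4, 0.35, 0.3, 0.25, 0.2, 0.15, 0.1, 0.05, 0.0, -0.05, -0.1, -0.15, -0.2, -0.25, -0.3, -0.35, -0.4]
 0.75    .    .    .    .   96   96   95   94    5    5    5    4  111   63   90   39   50   48   45  539    5
 0.70    .    .    .    .    .    .   93   93  263  264    5    6    5    5    5    5    5    4    6  538  580
 0.65    .    .    .    .    .    .    .    .  261  277    5    4    5    5    4   11   10    6    4  109  109
 0.60    .    .    .    .    .    .    .    .    .  315    5    5    6    8   39   41   41   38    6  110  112
 0.55    .    .    .    .    .    .    .    .    .  318    5    5    4   11   42   45   42   40    3    4    6
 0.50    .    .    .    .    .    .    .    .    .  323  312    5    4   13   41   52   44   40    4   18   18
 0.45    .    1    2    3    3    2    5  134  232  263  132  131    5   12   56   56   40   38    4   18   18
 0.40    .    5   24    2    3    3    5    4  125  150  154  152  132   56    5   51    9    7    5    4    4
 0.35    .    .   22   13   15   13    5    3  125  155  157  155  140    6   19    5
[... 435 characters left out ...]
   2    1   -1    .    .    .    .
 0.10    .    .    .    .    .    .    .    .    .    4    3   15  327  358  363    4    2    .    .    .    .
 0.05 -902    .    .    .    .    .    . -893 -898    3    3   81  188  223  363  318    2    .    .    .    .
 0.00 -890 -893 -893 -889 -891 -888 -892 -893 -892    0    4    .    .    .  241   79    2 -886 -891 -888 -891
-0.05 -890 -892 -892 -895 -892 -892 -889 -893 -901    .    .    .    .    .  148   77    3 -888 -892 -894 -889
-0.10 -892 -889 -892 -892 -894 -892 -890 -895    .    .    .    .    .   30   54   14  -21 -893 -892 -890 -891
-0.15 -896 -894 -895 -891 -896 -895 -900    .    .    .    .    .    .    . -800  -86 -794 -892 -890 -891 -894
```

Emit:
{"op": "arm_command", "data": {"commands": [[[-0.64, -0.46, -0.2, 0.0247], [-0.64, -0.46, -0.2, 0.0247], [-0.64, -0.46, -0.2, 0.0247]]], "grip": 0.2, "squeeze": 30}}

```text
clock: 0.45
tcp_pos: [0.2013, 0.4189, 0.284]
tool_rot: [0.195, 0.981, -0.0, 0.0]
ft_force: [-1.3, -0.3, 1.2]
gripper_width: 0.0515
```

Emit:
{"op": "arm_command", "data": {"commands": [[[-0.75, -0.62, 0, 0], [-0.75, -0.62, 0, 0], [-0.75, -0.62, 0, 0]]]}}

```text
clock: 0.75
tcp_pos: [0.2688, 0.2903, 0.2832]
tool_rot: [0.194, 0.981, -0.0, 0.0]
ft_force: [0.6, 0.2, -0.1]
gripper_width: 0.0512
```

Emit:
{"op": "arm_command", "data": {"commands": [[[-0.57, -0.77, 0, 0], [-0.57, -0.77, 0, 0], [-0.57, -0.77, 0, 0]]]}}

```text
clock: 1.05
tcp_pos: [0.3034, 0.1507, 0.2833]
tool_rot: [0.194, 0.981, -0.0, 0.0]
ft_force: [1.6, 0.4, 0.9]
gripper_width: 0.0514
```

Emit:
{"op": "arm_command", "data": {"commands": [[[-0.39, -0.78, 0, 0], [-0.39, -0.78, 0, 0], [-0.39, -0.78, 0, 0]]]}}

```text
clock: 1.35
tcp_pos: [0.3126, 0.0199, 0.2834]
tool_rot: [0.195, 0.981, -0.0, 0.0]
ft_force: [-0.1, 1.4, -0.4]
gripper_width: 0.051
```

Emit:
{"op": "arm_command", "data": {"commands": [[[-0.42, -0.76, 0, 0], [-0.42, -0.76, 0, 0], [-0.42, -0.76, 0, 0]]]}}

```text
clock: 1.65
tcp_pos: [0.3277, -0.1102, 0.2834]
tool_rot: [0.195, 0.981, -0.0, 0.0]
ft_force: [0.7, 0.4, 0.5]
gripper_width: 0.0514
```

Emit:
{"op": "arm_command", "data": {"commands": [[[-0.62, -0.9, 0, 0], [-0.62, -0.9, 0, 0], [-0.62, -0.9, 0, 0], [-0.62, -0.9, 0, 0], [-0.62, -0.9, 0.3, 0], [-0.62, -0.9, 0.3, 0]]]}}

```text
clock: 2.25
tcp_pos: [0.3599, -0.2653, 0.2342]
tool_rot: [0.195, 0.981, 0.002, -0.003]
ft_force: [-1.1, 1.0, 0.3]
gripper_width: 0.051
```

```bash
cat > cap.py <<'E'
import sys
from rig import r, eyes
from h import *
def cap(n,tag):
    m=eyes.camera_model(n); p,d=eyes.capture(n)
    np.savez(f'pics/{tag}.npz',p=p,d=d,view=m['view'],fov=m['fov_y'],c=[m['cx'],m['cy'],m['k1']])
    cv2.imwrite(f'pics/{tag}.png',p[:,:,::-1]); return C(f'pics/{tag}.npz')
if __name__=='__main__':
    for a in sys.argv[1:]: n,t=a.split(':'); cap(n,t)
E
python3 cap.py wrist:w1
```

```text
(no output)
```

View pics/w1.png

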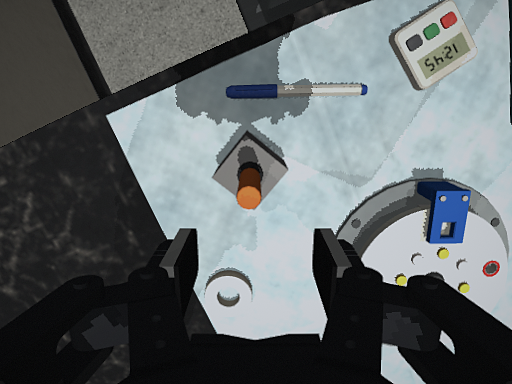

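```bash
python3 - <<'E'
from h import *
from rig import r
s=r.sense(); print(s['clock'],s['tcp_pos'],s['tool_rot'])
np.set_printoptions(precision=4,suppress=True)
c=C('pics/w1.npz')
g=cv2.resize(c.p[120:220,200:300],(600,600),interpolation=cv2.INTER_CUBIC);cv2.imwrite('pics/w1z.png',g[:,:,::-1])
print('cam',c.o)
# bright orange cap
m=c.mask((8,180,150),(20,255,255),(220,170,280,225)); k,l,st,ce=cv2.connectedComponentsWithStats(m); j=1+np.argmax(st[1:,4]); print(st[j],ce[j],c.plane(*ce[j],.127))
S=6;x0,y0,x1,y1=415,175,485,255
h=cv2.cvtColor(cv2.resize(c.p[y0:y1,x0:x1],None,fx=S,fy=S,interpolation=cv2.INTER_LINEAR),cv2.COLOR_RGB2HSV)
m=cv2.inRange(h,(100,110,40),(130,255,255)); cv2.imwrite('pics/m.png',m)
cs,hi=cv2.findContours(m,cv2.RETR_CCOMP,cv2.CHAIN_APPROX_NONE)
for i in range(len(cs)):
    M=cv2.moments(cs[i])
    if M['m00']>200:
        u=(M['m10']/M['m00']+.5)/S-.5+x0; v=(M['m01']/M['m00']+.5)/S-.5+y0; print(hi[0][i][3],M['m00']/36,u,v,c.plane(u,v,.046))
ys=c.mask((24,120,120),(34,255,255),(380,235,490,300))
k,l,st,ce=cv2.connectedComponentsWithStats(ys); print(st[1:,4]); print(np.array([c.plane(*ce[i],.0405) for i in range(1,k) if st[i,4]>20]))
E
```

```text
2.3 [ 0.36076869 -0.26575435  0.23673209] [ 0.19434594  0.98092901  0.00163759 -0.00228964]
cam [ 0.2995 -0.2407  0.3551]
[237 188  24  21 154] [248.0325 201.4545] [ 0.3637 -0.2717  0.127 ]
-1 2272.097222222222 446.1131380156067 210.58331499491618 [ 0.4694 -0.1084  0.046 ]
0 158.875 446.7193737797593 228.45867694340026 [ 0.488  -0.1124  0.046 ]
0 33.611111111111114 442.5283287419651 198.14361799816345 [ 0.4556 -0.1086  0.046 ]
0 32.77777777777778 464.49423258003765 197.94114877589453 [ 0.464  -0.0881  0.046 ]
[76 77 66]
[[ 0.5171 -0.12    0.0405]
 [ 0.529  -0.1696  0.0405]
 [ 0.5663 -0.1081  0.0405]]
```

View pics/w1z.png

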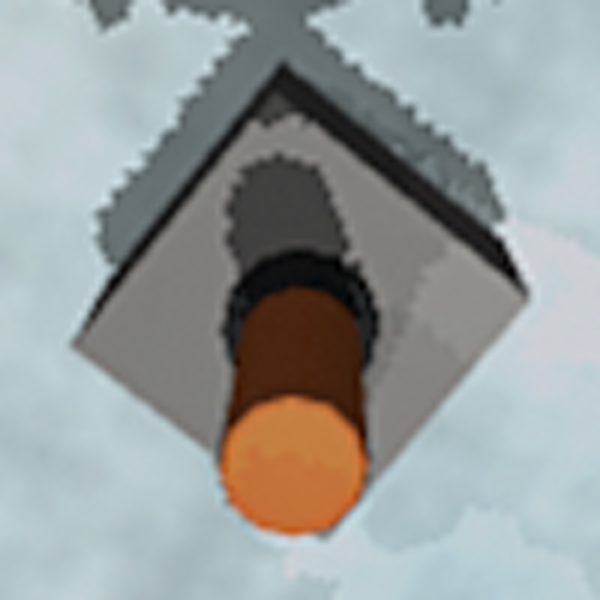

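```bash
python3 - <<'E'
from h import *
np.set_printoptions(precision=4,suppress=True)
c=C('pics/w1.npz'); print(c.plane(248.5,197,.127))
E
```

```text
[ 0.3608 -0.2701  0.127 ]
```

Emit:
{"op": "arm_command", "data": {"commands": [[[0, 0, 0, 0], [0, 0, 0, 0], [0, 0, 0, 0]]]}}

```text
clock: 2.6
tcp_pos: [0.363, -0.2676, 0.2398]
tool_rot: [0.194, 0.981, -0.001, 0.001]
ft_force: [0.6, 0.4, 0.7]
gripper_width: 0.0511
```

```bash
python3 cap.py wrist:w2; python3 - <<'E'
from h import *
from rig import r
s=r.sense(); print(s['clock'],s['tcp_pos'],s['tool_rot'])
c=C('pics/w2.npz');cv2.imwrite('pics/w2z.png',np.hstack([cv2.resize(c.p[y:y+70,x:x+70],(400,400),interpolation=cv2.INTER_CUBIC) for x,y in ((215,160),(410,180))])[:,:,::-1])
E
```

```text
2.65 [ 0.36284455 -0.26759548  0.23951065] [ 1.93990672e-01  9.81002795e-01 -6.10543896e-04  8.72665469e-04]
```

View pics/w2z.png

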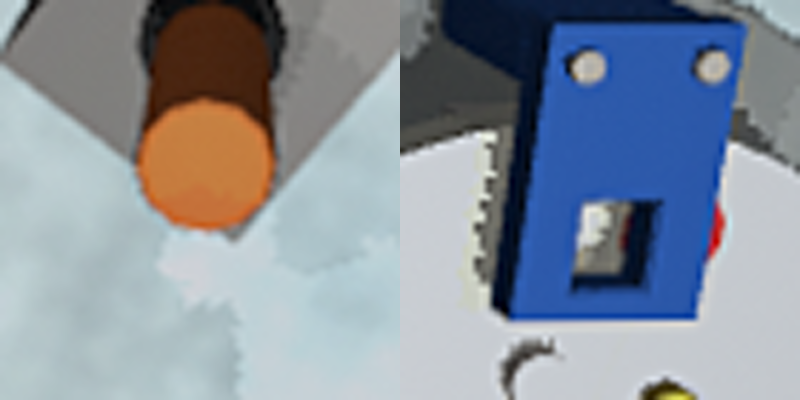

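```bash
python3 - <<'E'
from h import *
np.set_printoptions(precision=4,suppress=True)
c=C('pics/w2.npz'); print(c.plane(251.2,188.6,.127),c.plane(447.9,222.9,.05))
# rectangle corners
for z in [(583,200),(660,200),(650,290),(572,290)]: print(c.plane((z[0]-400)/5.714+409.6,z[1]/5.714+179.6,.05))
E
```

```text
[ 0.3612 -0.2699  0.127 ] [ 0.4877 -0.1129  0.05  ]
[ 0.4766 -0.1167  0.05  ]
[ 0.482 -0.104  0.05 ]
[ 0.4977 -0.1095  0.05  ]
[ 0.4922 -0.1226  0.05  ]
```

Emit:
{"op": "arm_command", "data": {"commands": [[[0, -0.018, 0.2, 0], [0, -0.018, 0.4, 0], [0, -0.018, 0.6, 0], [0, -0.018, 0.75, 0], [0, -0.018, 0.85, 0], [0, -0.018, 0.89, 0], [0, -0.018, 0.89, 0], [0, -0.018, 0.89, 0]]]}}

```text
clock: 3.45
tcp_pos: [0.3617, -0.2703, 0.1057]
tool_rot: [0.194, 0.981, -0.0, 0.0]
ft_force: [-0.2, -0.5, 0.4]
gripper_width: 0.052
```

```bash
python3 cap.py wrist:w3 side:s3
```

```text
(no output)
```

View pics/w3.png

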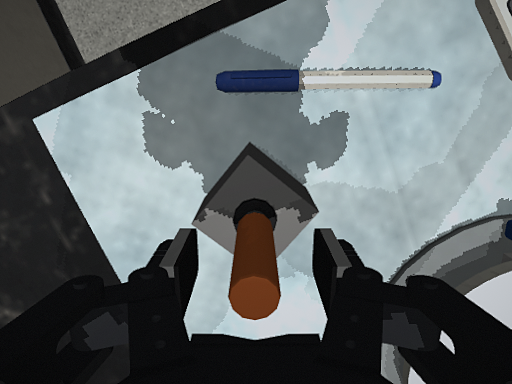

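View pics/s3.png

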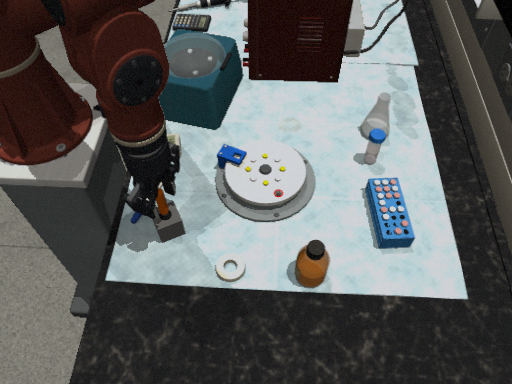

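Emit:
{"op": "arm_command", "data": {"commands": [[[0, 0, 0, 0], [0, 0, 0, 0], [0, 0, 0, 0], [0, 0, 0, 0], [0, 0, 0, 0], [0, 0, 0, 0]]], "grip": -1, "squeeze": 40}}

```text
clock: 4.15
tcp_pos: [0.3614, -0.27, 0.1049]
tool_rot: [0.194, 0.981, -0.0, 0.0]
ft_force: [1.3, -0.6, 1.4]
gripper_width: 0.0174
```

```bash
python3 cap.py wrist:w4; python3 - <<'E'
from h import *
from rig import r
s=r.sense(); print(s['clock'],s['tcp_pos'],s['tool_rot'],s['gripper_width'])
np.set_printoptions(precision=4,suppress=True)
E
```

```text
4.2 [ 0.36139991 -0.27004189  0.10488496] [ 1.94246428e-01  9.80952744e-01 -1.28823750e-04  1.49852986e-04] 0.017172779471747782
```

View pics/w4.png

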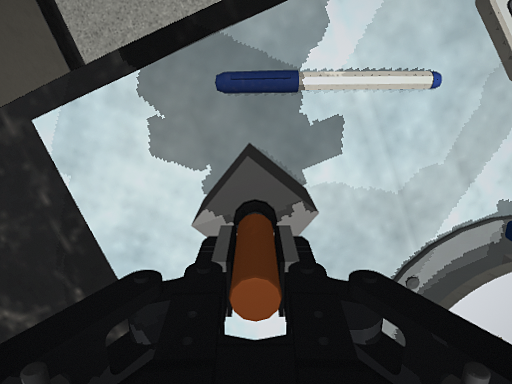

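Emit:
{"op": "arm_command", "data": {"commands": [[[0, 0, -0.05, 0], [0, 0, -0.15, 0], [0, 0, -0.3, 0], [0, 0, -0.45, 0], [-0.05, 0.2, -0.5, 0], [-0.1, 0.4, -0.5, 0], [-0.15, 0.6, -0.5, 0], [-0.19, 0.64, -0.5, 0]]]}}

```text
clock: 5.0
tcp_pos: [0.4249, -0.1897, 0.1802]
tool_rot: [0.193, 0.981, 0.0, -0.0]
ft_force: [-0.0, 0.6, -1.2]
gripper_width: 0.017
```

Emit:
{"op": "arm_command", "data": {"commands": [[[-0.08, 0.25, 0, 0], [-0.16, 0.5, 0, 0], [-0.19, 0.6, 0, 0], [-0.19, 0.645, 0, 0], [-0.19, 0.645, 0, 0], [-0.19, 0.645, 0, 0]]]}}

```text
clock: 5.6
tcp_pos: [0.4867, -0.1141, 0.1798]
tool_rot: [0.195, 0.981, -0.0, -0.0]
ft_force: [0.7, -0.1, -0.2]
gripper_width: 0.0171
```

```bash
python3 cap.py wrist:w5 side:s5 top:t5; python3 - <<'E'
from h import *
from rig import r
s=r.sense(); print(s['clock'],s['tcp_pos'],s['ft_force'],s['gripper_width'])
w=C('pics/w5.npz');s=C('pics/s5.npz');t=C('pics/t5.npz')
cv2.imwrite('pics/z5.png',np.hstack([cv2.resize(s.p[90:210,180:300],(400,400),interpolation=cv2.INTER_CUBIC),cv2.resize(t.p[150:270,140:260],(400,400),interpolation=cv2.INTER_CUBIC)])[:,:,::-1])
E
```

```text
5.75 [ 0.48692029 -0.11424648  0.17989147] [ 0.36156134  0.30547739 -1.1323552 ] 0.01689674664987571
```

View pics/w5.png

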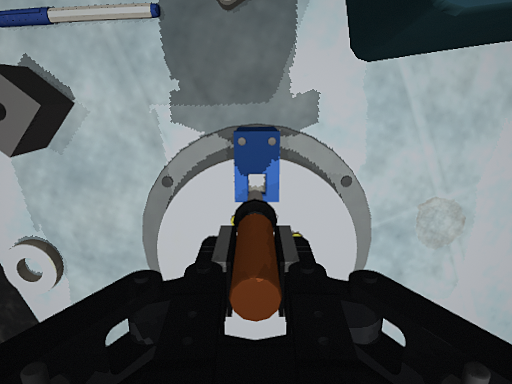

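View pics/z5.png

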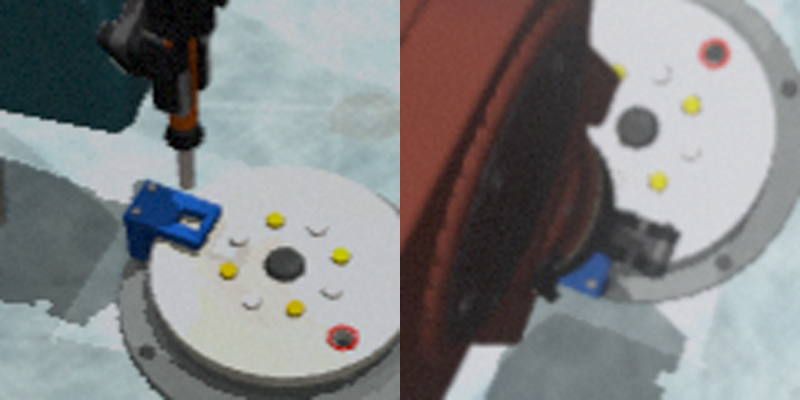

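```bash
python3 - <<'E'
from h import *
np.set_printoptions(precision=4,suppress=True)
s=C('pics/s5.npz');w=C('pics/w5.npz')
P=np.array([.4869,-.1142,.0829])
for dz in (-.004,0,.004): print('side tip',s.pix(P+[0,0,dz]),'collar',s.pix(P+[0,0,.042+dz]),'wrist tip',w.pix(P+[0,0,dz]))
print('slot',s.pix([.4877,-.113,.05]),w.pix([.4877,-.113,.05]))
for n,c,b in (('s',s,(220,120,250,160)),('w',w,(225,165,290,235))):
    x0,y0,x1,y1=b; cv2.imwrite(f'pics/{n}5z.png',cv2.resize(c.p[y0:y1,x0:x1],None,fx=10 if n=='w' else 14,fy=10 if n=='w' else 14,interpolation=cv2.INTER_CUBIC)[:,:,::-1])
E
```

```text
side tip [235.978  146.0381] collar [235.2025 131.9087] wrist tip [254.9125 195.1058]
side tip [235.9066 144.7379] collar [235.1256 130.5059] wrist tip [254.9087 196.8343]
side tip [235.8347 143.4285] collar [235.0481 129.0928] wrist tip [254.9047 198.6225]
slot [236.9008 154.7458] [256.8057 184.5056]
```

View pics/s5z.png

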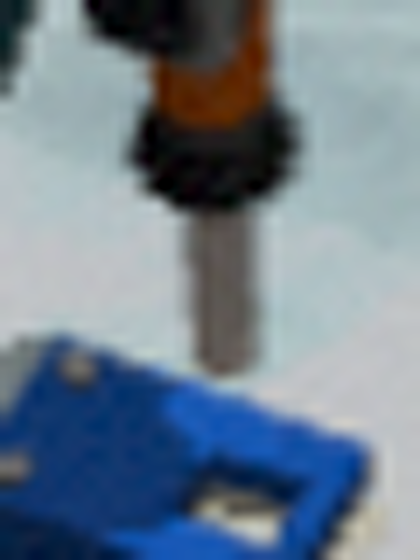

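View pics/w5z.png

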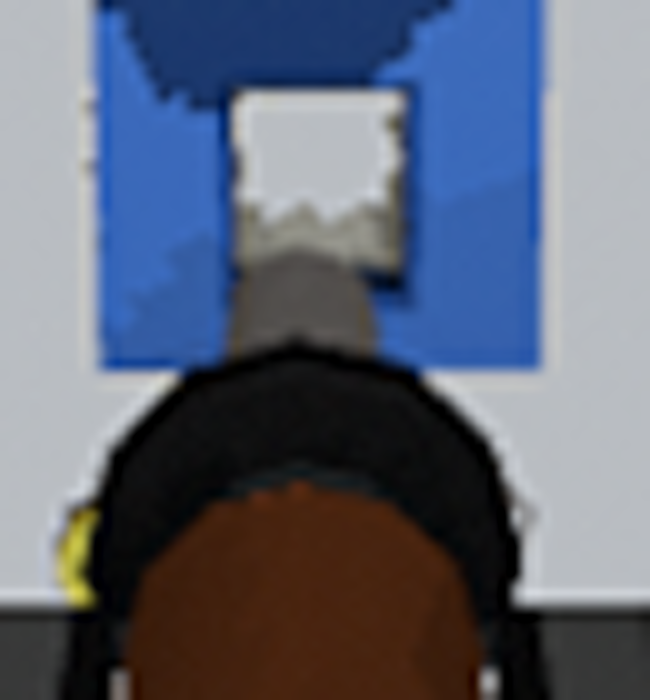

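Emit:
{"op": "arm_command", "data": {"commands": [[[-0.002, 0.0075, 0, 0], [-0.002, 0.0075, 0.05, 0], [-0.002, 0.0075, 0.1, 0], [-0.002, 0.0075, 0.14, 0], [-0.002, 0.0075, 0.17, 0], [-0.002, 0.0075, 0.17, 0], [-0.002, 0.0075, 0.17, 0]]]}}

```text
clock: 6.45
tcp_pos: [0.4881, -0.1124, 0.1542]
tool_rot: [0.194, 0.981, 0.0, -0.0]
ft_force: [-0.1, 1.1, -0.4]
gripper_width: 0.0171
```

```bash
cat > wh.py <<'E'
import sys
from cap import *
AX=np.array([.5488,-.1382]); SD=157.6
def theta(c,z=.036):
    h=c.hsv; m=cv2.inRange(h,(0,110,70),(6,255,255))|cv2.inRange(h,(170,110,70),(180,255,255))
    b=np.zeros_like(m); cen=c.pix([AX[0],AX[1],z]); cv2.circle(b,(int(cen[0]),int(cen[1])),48,255,-1); m&=b
    k,l,st,ce=cv2.connectedComponentsWithStats(m)
    if k<2: return None
    j=1+np.argmax(st[1:,4]); P=c.plane(*ce[j],z); d=P[:2]-AX
    return np.radians((np.degrees(np.arctan2(d[1],d[0]))-SD)%360),np.hypot(*d),int(st[j,4])
def look(tag,n=1,cams=('side',)):
    for i in range(n):
        for cm in cams:
            t=r.sense()['clock']; c=cap(cm,f'{tag}_{cm}{i}'); th=theta(c); print(round(t,3),cm,th and tuple(np.round(th,3)))
    s=r.sense(); print('now',round(s['clock'],3),np.round(s['tcp_pos'],4),np.round(s['ft_force'],2))
if __name__=='__main__': look(sys.argv[1],int(sys.argv[2]),sys.argv[3].split(','))
E
python3 wh.py a 3 side; python3 cap.py wrist:w6; python3 - <<'E'
from h import *
s=C('pics/a_side0.npz');w=C('pics/w6.npz')
cv2.imwrite('pics/z6.png',np.hstack([cv2.resize(w.p[160:240,220:300],(400,400),interpolation=cv2.INTER_CUBIC),cv2.resize(s.p[110:170,205:265],(400,400),interpolation=cv2.INTER_CUBIC)])[:,:,::-1])
E
```

```text
6.45 side (np.float64(4.961), np.float64(0.066), np.float64(22.0))
6.5 side (np.float64(5.125), np.float64(0.067), np.float64(23.0))
6.55 side (np.float64(5.264), np.float64(0.066), np.float64(22.0))
now 6.6 [ 0.4883 -0.1125  0.1546] [-0.35 -0.7  -0.57]
```

View pics/z6.png

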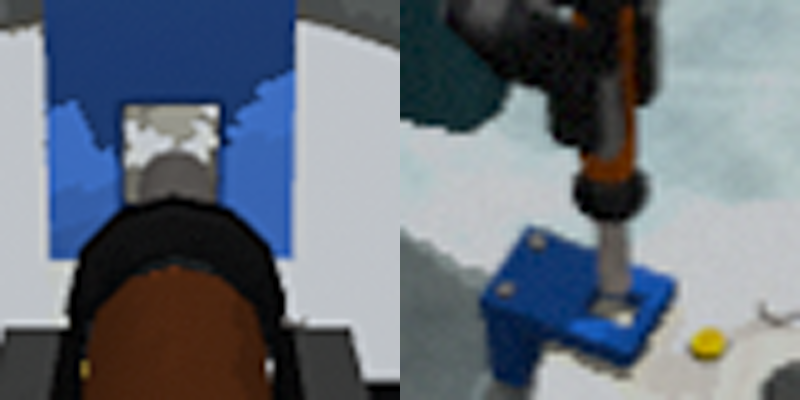

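```bash
python3 - <<'E'
from h import *
np.set_printoptions(precision=2,suppress=True)
w=C('pics/w6.npz'); u=np.array([-.9245,.381,0]); v=np.array([.381,.9245,0]); tcp=np.array([.4883,-.1125,.1545])
S=np.array([.4877,-.1130,.05])
print('slot far',w.pix(S+u*.008),'sides',w.pix(S+v*.0065+u*.008),w.pix(S-v*.0065+u*.008))
for dz in (-.0985,-.0975,-.0965):
    T=tcp+[0,0,dz]; print(dz,'tip far',w.pix(T+u*.0048),'sides',w.pix(T+v*.0048),w.pix(T-v*.0048))
E
```

```text
slot far [253.94 181.28] sides [263.52 181.27] [244.37 181.29]
-0.0985 tip far [254.97 188.72] sides [262.16 195.62] [247.8  195.64]
-0.0975 tip far [254.97 189.12] sides [262.19 196.06] [247.77 196.08]
-0.0965 tip far [254.97 189.54] sides [262.22 196.49] [247.74 196.51]
```

Emit:
{"op": "arm_command", "data": {"commands": [[[0.006, -0.005, 0, 0], [0.006, -0.005, 0.03, 0], [0.006, -0.005, 0.06, 0], [0.006, -0.005, 0.08, 0], [0.006, -0.005, 0.097, 0], [0.006, -0.005, 0.097, 0], [0.006, -0.005, 0.097, 0]]]}}

```text
clock: 7.35
tcp_pos: [0.487, -0.1128, 0.1397]
tool_rot: [0.194, 0.981, 0.0, -0.0]
ft_force: [-0.2, 0.0, -1.3]
gripper_width: 0.0172
```

```bash
python3 wh.py b 2 side; python3 cap.py wrist:w7; python3 - <<'E'
from h import *
from rig import r
print(r.sense()['clock'],r.sense()['tcp_pos'])
s=C('pics/b_side0.npz');w=C('pics/w7.npz')
cv2.imwrite('pics/z7.png',np.hstack([cv2.resize(w.p[160:240,220:300],(400,400),interpolation=cv2.INTER_CUBIC),cv2.resize(s.p[110:170,205:265],(400,400),interpolation=cv2.INTER_CUBIC)])[:,:,::-1])
E
```

```text
7.35 side (np.float64(1.36), np.float64(0.067), np.float64(30.0))
7.4 side (np.float64(1.501), np.float64(0.066), np.float64(29.0))
now 7.45 [ 0.4871 -0.1129  0.1399] [ 0.47  0.83 -0.57]
7.5 [ 0.48711555 -0.1128789   0.13987328]
```

View pics/z7.png

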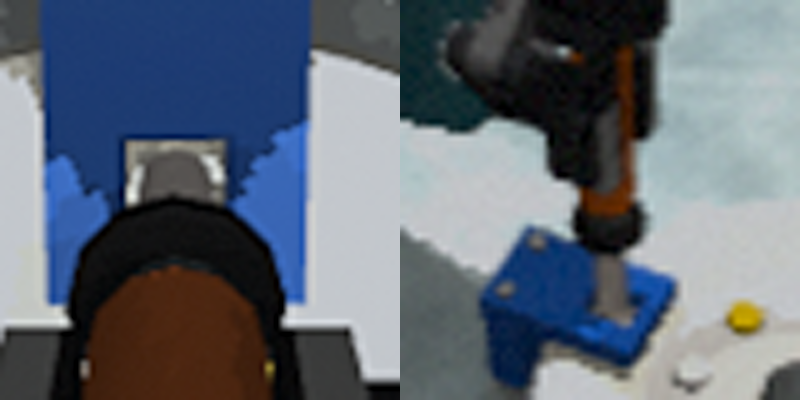

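Emit:
{"op": "arm_command", "data": {"commands": [[[0, 0, 0.02, 0], [0, 0, 0.026, 0], [0, 0, 0.026, 0], [0, 0, 0.026, 0], [0, 0, 0.026, 0], [0, 0, 0.026, 0], [0, 0, 0.026, 0], [0, 0, 0.026, 0], [0, 0, 0.026, 0], [0, 0, 0.026, 0], [0, 0, 0.026, 0], [0, 0, 0.026, 0], [0, 0, 0.026, 0], [0, 0, 0.026, 0], [0, 0, 0.026, 0], [0, 0, 0.026, 0], [0, 0, 0.0293, 0], [0, 0, 0.0327, 0], [0, 0, 0.036, 0], [0, 0, 0.0393, 0]]]}}

```text
clock: 9.5
tcp_pos: [0.487, -0.1128, 0.1338]
tool_rot: [0.194, 0.981, -0.0, -0.0]
ft_force: [-0.3, 0.1, -0.7]
gripper_width: 0.0169
```

```bash
python3 wh.py c 2 side
```

```text
9.5 side (np.float64(1.486), np.float64(0.067), np.float64(31.0))
9.55 side (np.float64(1.635), np.float64(0.067), np.float64(29.0))
now 9.6 [ 0.487  -0.1128  0.1338] [ 0.09 -0.6   0.07]
```

Emit:
{"op": "arm_command", "data": {"commands": [[[0, 0, 0.0033, 0], [0, 0, 0.0067, 0], [0, 0, 0.01, 0], [0, 0, 0.01, 0]]]}}

```text
clock: 10.0
tcp_pos: [0.4871, -0.113, 0.1325]
tool_rot: [0.194, 0.981, -0.0, 0.0]
ft_force: [-0.3, -0.4, 1.1]
gripper_width: 0.017
```

```bash
python3 wh.py d 3 side
```

```text
10.0 side (np.float64(2.579), np.float64(0.066), np.float64(32.0))
10.05 side (np.float64(2.61), np.float64(0.065), np.float64(30.0))
10.1 side (np.float64(2.618), np.float64(0.065), np.float64(27.0))
now 10.15 [ 0.4871 -0.1129  0.1324] [-0.68 -0.66  1.05]
```

Emit:
{"op": "arm_command", "data": {"commands": [[[0, 0, -0.0027, 0], [0, 0, -0.0027, 0], [0, 0, -0.0027, 0], [0, 0, -0.0027, 0]]]}}

```text
clock: 10.55
tcp_pos: [0.487, -0.1128, 0.1328]
tool_rot: [0.194, 0.981, 0.0, -0.0]
ft_force: [-0.4, -0.8, 0.8]
gripper_width: 0.0168
```

```bash
python3 wh.py e 3 side
```

```text
10.55 side (np.float64(2.72), np.float64(0.066), np.float64(27.0))
10.6 side (np.float64(2.733), np.float64(0.065), np.float64(28.0))
10.65 side (np.float64(2.74), np.float64(0.065), np.float64(27.0))
now 10.7 [ 0.487  -0.1128  0.1328] [ 0.01 -0.07  0.87]
```

Emit:
{"op": "arm_command", "data": {"commands": [[[0, 0, 0, 0], [0, 0, 0, 0], [0, 0, 0, 0], [0, 0, 0, 0], [0, 0, 0, 0], [0, 0, 0, 0], [0, 0, 0, 0], [0, 0, 0, 0], [0, 0, 0, 0], [0, 0, 0, 0], [0, 0, 0, 0], [0, 0, 0, 0], [0, 0, 0, 0], [0, 0, 0, 0], [0, 0, 0, 0], [0, 0, 0, 0], [0, 0, 0, 0], [0, 0, 0, 0], [0, 0, 0, 0], [0, 0, 0, 0]]]}}

```text
clock: 12.7
tcp_pos: [0.487, -0.1128, 0.1328]
tool_rot: [0.194, 0.981, -0.0, -0.0]
ft_force: [-0.4, 0.1, 0.4]
gripper_width: 0.0172
```

```bash
python3 wh.py f 2 side
```

```text
12.7 side (np.float64(3.358), np.float64(0.065), np.float64(31.0))
12.75 side (np.float64(3.362), np.float64(0.065), np.float64(31.0))
now 12.8 [ 0.487  -0.1128  0.1328] [-0.11 -1.22  1.57]
```

Emit:
{"op": "arm_command", "data": {"commands": [[[0, 0, 0, 0], [0, 0, 0, 0], [0, 0, 0, 0], [0, 0, 0, 0], [0, 0, 0, 0], [0, 0, 0, 0], [0, 0, 0, 0], [0, 0, 0, 0], [0, 0, 0, 0], [0, 0, 0, 0], [0, 0, 0, 0], [0, 0, 0, 0], [0, 0, 0, 0], [0, 0, 0, 0], [0, 0, 0, 0], [0, 0, 0, 0], [0, 0, 0, 0], [0, 0, 0, 0], [0, 0, 0, 0], [0, 0, 0, 0]]]}}

```text
clock: 14.8
tcp_pos: [0.487, -0.1128, 0.1328]
tool_rot: [0.194, 0.981, 0.0, -0.0]
ft_force: [-0.1, -0.9, 1.2]
gripper_width: 0.0171
```

```bash
python3 wh.py g 1 side
```

```text
14.8 side (np.float64(3.974), np.float64(0.065), np.float64(27.0))
now 14.85 [ 0.487  -0.1128  0.1328] [-0.94 -0.86  1.2 ]
```

Emit:
{"op": "arm_command", "data": {"commands": [[[0, 0, 0, 0], [0, 0, 0, 0], [0, 0, 0, 0], [0, 0, 0, 0], [0, 0, 0, 0], [0, 0, 0, 0], [0, 0, 0, 0], [0, 0, 0, 0], [0, 0, 0, 0], [0, 0, 0, 0], [0, 0, 0, 0], [0, 0, 0, 0], [0, 0, 0, 0], [0, 0, 0, 0], [0, 0, 0, 0], [0, 0, 0, 0], [0, 0, 0, 0], [0, 0, 0, 0], [0, 0, 0, 0], [0, 0, 0, 0]]]}}

```text
clock: 16.85
tcp_pos: [0.487, -0.1128, 0.1328]
tool_rot: [0.194, 0.981, -0.0, -0.0]
ft_force: [-0.3, 0.0, 1.2]
gripper_width: 0.017
```

```bash
python3 wh.py h 1 side,wrist
```

```text
16.85 side (np.float64(4.563), np.float64(0.066), np.float64(23.0))
16.9 wrist None
now 16.95 [ 0.487  -0.1128  0.1328] [-0.08  0.38  1.14]
```

Emit:
{"op": "arm_command", "data": {"commands": [[[0, 0, 0, 0], [0, 0, 0, 0], [0, 0, 0, 0], [0, 0, 0, 0], [0, 0, 0, 0], [0, 0, 0, 0], [0, 0, 0, 0], [0, 0, 0, 0], [0, 0, 0, 0], [0, 0, 0, 0], [0, 0, 0, 0], [0, 0, 0, 0], [0, 0, 0, 0], [0, 0, 0, 0], [0, 0, 0, 0], [0, 0, 0, 0], [0, 0, 0, 0], [0, 0, 0, 0], [0, 0, 0.0007, 0], [0, 0, 0.0007, 0]]]}}

```text
clock: 18.95
tcp_pos: [0.487, -0.1129, 0.1327]
tool_rot: [0.194, 0.981, -0.0, 0.0]
ft_force: [0.0, -0.4, 0.6]
gripper_width: 0.0174
```

```bash
python3 wh.py i 1 side
```

```text
18.95 side (np.float64(5.189), np.float64(0.067), np.float64(21.0))
now 19.0 [ 0.487  -0.1128  0.1326] [-0.27  0.03  1.15]
```

Emit:
{"op": "arm_command", "data": {"commands": [[[0, 0, 0, 0], [0, 0, 0, 0], [0, 0, 0, 0], [0, 0, 0, 0], [0, 0, 0, 0], [0, 0, 0, 0], [0, 0, 0, 0], [0, 0, 0, 0], [0, 0, 0, 0], [0, 0, 0, 0]]]}}

```text
clock: 20.0
tcp_pos: [0.487, -0.1128, 0.1327]
tool_rot: [0.194, 0.981, -0.0, -0.0]
ft_force: [-0.3, -0.3, 0.9]
gripper_width: 0.0169
```

```bash
python3 wh.py j 1 side
```

```text
20.0 side (np.float64(5.341), np.float64(0.066), np.float64(25.0))
now 20.05 [ 0.487  -0.1128  0.1327] [ 0.23 -0.    1.4 ]
```

```bash
cat > yc.py <<'E'
from wh import *
def yel(c):
    m=c.mask((22,100,90),(36,255,255)); b=np.zeros_like(m); cen=c.pix([AX[0],AX[1],.04]); cv2.circle(b,(int(cen[0]),int(cen[1])),30,255,-1); m&=b
    k,l,st,ce=cv2.connectedComponentsWithStats(m); a=[]
    for i in range(1,k):
        if st[i,4]<8: continue
        d=c.plane(*ce[i],.0405)[:2]-AX; a.append(np.arctan2(d[1],d[0])*4)
    if not a: return None
    return (np.angle(np.mean(np.exp(1j*np.array(a))))/4-np.radians(SD)), len(a)
def ylook(tag,ref):
    t=r.sense()['clock']; c=cap('side',tag+'_side0'); y=yel(c); 
    s=r.sense(); print(t,'yel th mod pi/2 - off:',y and (round((y[0]-ref)%(np.pi/2),3),y[1]),'red',theta(c),np.round(s['tcp_pos'],4),np.round(s['ft_force'],2))
E
python3 - <<'E'
from yc import *
for g in ('a','b','f','g','h','i','j'):
    c=C(f'pics/{g}_side0.npz'); print(g,theta(c)[0],yel(c),(yel(c)[0]-theta(c)[0])%(np.pi/2))
E
```

```text
a 4.9614554351248605 (np.float64(-3.2903425241940174), 4) 1.172980001450501
b 1.360436464998926 (np.float64(-2.1687202764752063), 4) 1.1832322389105574
f 3.3576051877215565 (np.float64(-3.3154347025456965), 4) 1.1809417437072298
g 3.9736351919255073 (np.float64(-2.7102928293661384), 4) 1.1700536126828371
h 4.562799057574553 (np.float64(-2.104068882976967), 4) 1.1871136934229627
i 5.188912753160948 (np.float64(-3.0615187791216605), 4) 1.1743464284867713
j 5.34132720183808 (np.float64(-2.914165947383459), 4) 1.1692848115478398
```

Emit:
{"op": "arm_command", "data": {"commands": [[[0, 0, 0, 0], [0, 0, 0, 0], [0, 0, 0, 0], [0, 0, 0, 0], [0, 0, 0, 0], [0, 0, 0, 0], [0, 0, 0, 0], [0, 0, 0, 0], [0, 0, 0, 0], [0, 0, 0, 0], [0, 0, 0, 0], [0, 0, 0, 0], [0, 0, 0, 0], [0, 0, 0, 0], [0, 0, 0, 0], [0, 0, 0, 0], [0, 0, 0, 0], [0, 0, 0, 0], [0, 0, 0, 0], [0, 0, 0, 0]]]}}

```text
clock: 22.05
tcp_pos: [0.487, -0.1129, 0.1326]
tool_rot: [0.194, 0.981, -0.0, 0.0]
ft_force: [0.0, -0.5, 1.4]
gripper_width: 0.0174
```

```bash
python3 wh.py k 1 side; python3 -c "
from yc import *
print(yel(C('pics/k_side0.npz')))"
```

```text
22.05 side (np.float64(5.599), np.float64(0.066), np.float64(24.0))
now 22.1 [ 0.487  -0.1128  0.1327] [-0.53 -1.39  1.65]
(np.float64(-2.6523222577469134), 4)
```

Emit:
{"op": "arm_command", "data": {"commands": [[[0, 0, 0, 0], [0, 0, 0, 0], [0, 0, 0, 0], [0, 0, 0, 0], [0, 0, 0, 0], [0, 0, 0, 0], [0, 0, 0, 0], [0, 0, 0, 0], [0, 0, 0, 0], [0, 0, 0, 0], [0, 0, 0, 0], [0, 0, 0, 0], [0, 0, 0, 0], [0, 0, 0, 0], [0, 0, 0, 0], [0, 0, 0, 0], [0, 0, 0, 0], [0, 0, 0, 0], [0, 0, 0, 0], [0, 0, 0, 0]]]}}

```text
clock: 24.1
tcp_pos: [0.487, -0.1128, 0.1327]
tool_rot: [0.194, 0.981, 0.0, 0.0]
ft_force: [-0.3, -1.0, 1.6]
gripper_width: 0.0173
```

```bash
python3 -c "
from yc import *
ylook('l',1.177)"
```

```text
24.1 yel th mod pi/2 - off: (np.float64(1.169), 4) red (np.float64(5.815782117772401), np.float64(0.07234861516925357), 6) [ 0.487  -0.1128  0.1326] [-0.19 -0.38  1.39]
```

Emit:
{"op": "arm_command", "data": {"commands": [[[0, 0, 0, 0], [0, 0, 0, 0], [0, 0, 0, 0], [0, 0, 0, 0], [0, 0, 0, 0], [0, 0, 0, 0], [0, 0, 0, 0], [0, 0, 0, 0], [0, 0, 0, 0], [0, 0, 0, 0], [0, 0, 0, 0], [0, 0, 0, 0], [0, 0, 0, 0], [0, 0, 0, 0], [0, 0, 0, 0], [0, 0, 0, 0], [0, 0, 0, 0], [0, 0, 0, 0], [0, 0, 0, 0], [0, 0, 0, 0]]]}}

```text
clock: 26.15
tcp_pos: [0.487, -0.1128, 0.1327]
tool_rot: [0.194, 0.981, -0.0, -0.0]
ft_force: [-0.4, -0.0, 1.4]
gripper_width: 0.0173
```

```bash
python3 -c "
from yc import *
ylook('m',1.177)"
```

```text
26.15 yel th mod pi/2 - off: (np.float64(1.435), 4) red None [ 0.487  -0.1128  0.1327] [-0.45 -0.58  0.83]
```

Emit:
{"op": "arm_command", "data": {"commands": [[[0, 0, 0, 0], [0, 0, 0, 0], [0, 0, 0, 0], [0, 0, 0, 0], [0, 0, 0, 0], [0, 0, 0, 0], [0, 0, 0, 0], [0, 0, 0, 0], [0, 0, 0, 0], [0, 0, 0, 0], [0, 0, 0, 0], [0, 0, 0, 0]]]}}

```text
clock: 27.4
tcp_pos: [0.4869, -0.1128, 0.1325]
tool_rot: [0.194, 0.981, 0.0, -0.0]
ft_force: [0.0, -0.8, -0.3]
gripper_width: 0.0168
```

```bash
python3 -c "
from yc import *
ylook('n',1.177);ylook('n2',1.177);cap('wrist','w8')
s=C('pics/n_side0.npz');w=C('pics/w8.npz')
cv2.imwrite('pics/z8.png',np.hstack([cv2.resize(w.p[160:240,220:300],(400,400),interpolation=cv2.INTER_CUBIC),cv2.resize(s.p[110:170,205:265],(400,400),interpolation=cv2.INTER_CUBIC)])[:,:,::-1])
"
```

```text
27.4 yel th mod pi/2 - off: (np.float64(0.029), 4) red (np.float64(6.179931520822749), np.float64(0.06533798396357432), 1) [ 0.4869 -0.1128  0.1326] [-0.27 -0.21 -0.4 ]
27.45 yel th mod pi/2 - off: (np.float64(0.029), 4) red (np.float64(6.179931520822749), np.float64(0.06533798396357432), 1) [ 0.4869 -0.1128  0.1326] [-0.64  0.32  0.01]
```

View pics/z8.png

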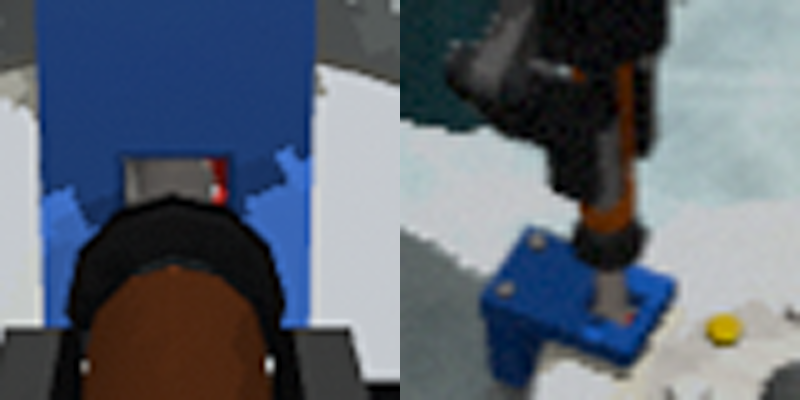

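Emit:
{"op": "arm_command", "data": {"commands": [[[0, 0, 0.01, 0], [0, 0, 0.02, 0], [0, 0, 0.03, 0], [0, 0, 0.04, 0], [0, 0, 0.05, 0], [0, 0, 0.06, 0], [0, 0, 0.07, 0], [0, 0, 0.08, 0], [0, 0, 0.08, 0]]]}}

```text
clock: 28.45
tcp_pos: [0.4869, -0.1128, 0.1204]
tool_rot: [0.194, 0.981, 0.0, -0.0]
ft_force: [-1.0, -0.3, -1.1]
gripper_width: 0.0174
```

Emit:
{"op": "arm_command", "data": {"commands": [[[0, 0, 0.007, 0], [0, 0, 0.014, 0], [0, 0, 0.021, 0], [0, 0, 0.028, 0], [0, 0, 0.035, 0], [0, 0, 0.035, 0]]]}}

```text
clock: 29.05
tcp_pos: [0.4869, -0.1128, 0.1153]
tool_rot: [0.194, 0.981, -0.0, -0.0]
ft_force: [-0.1, 0.4, -0.8]
gripper_width: 0.0166
```

Past the socket entry (foot about 17 mm) without resistance; pushing on.

Emit:
{"op": "arm_command", "data": {"commands": [[[0, 0, 0.01, 0], [0, 0, 0.02, 0], [0, 0, 0.03, 0], [0, 0, 0.04, 0], [0, 0, 0.05, 0], [0, 0, 0.057, 0], [0, 0, 0.064, 0], [0, 0, 0.07, 0], [0, 0, 0.07, 0], [0, 0, 0.07, 0]]]}}

```text
clock: 30.05
tcp_pos: [0.487, -0.1129, 0.105]
tool_rot: [0.194, 0.981, -0.0, 0.0]
ft_force: [-1.2, -0.5, 1.0]
gripper_width: 0.0172
```

```bash
python3 -c "
from yc import *
ylook('o',1.177);cap('wrist','w9')
s=C('pics/o_side0.npz');w=C('pics/w9.npz')
cv2.imwrite('pics/z9.png',np.hstack([cv2.resize(w.p[160:240,220:300],(400,400),interpolation=cv2.INTER_CUBIC),cv2.resize(s.p[110:170,205:265],(400,400),interpolation=cv2.INTER_CUBIC)])[:,:,::-1])
"
```

```text
30.05 yel th mod pi/2 - off: (np.float64(0.032), 4) red None [ 0.487  -0.1129  0.105 ] [-0.53 -0.49  0.74]
```

View pics/z9.png

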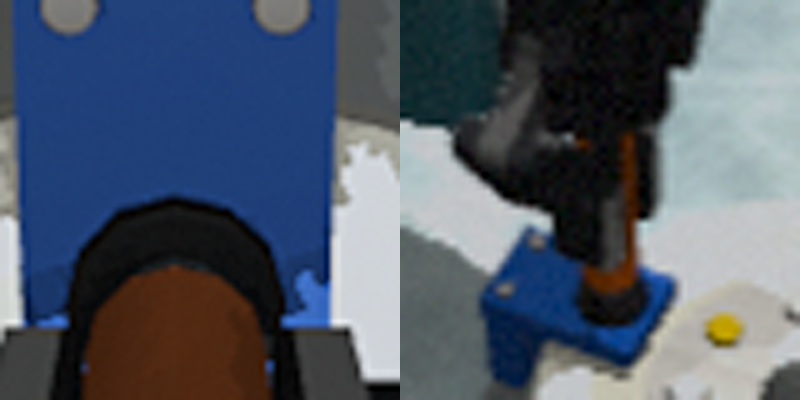

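Emit:
{"op": "arm_command", "data": {"commands": [[[0, 0, 0.003, 0], [0, 0, 0.007, 0], [0, 0, 0.007, 0], [0, 0, 0.007, 0]]]}}

```text
clock: 30.55
tcp_pos: [0.487, -0.1129, 0.1039]
tool_rot: [0.194, 0.981, -0.0, 0.0]
ft_force: [-1.2, 0.1, 1.8]
gripper_width: 0.0169
```

```bash
python3 -c "
from yc import *
ylook('p',1.177);ylook('p2',1.177)"
```

```text
30.55 yel th mod pi/2 - off: (np.float64(0.03), 4) red (np.float64(5.970499378316047), np.float64(0.07426553642142762), 1) [ 0.487  -0.1129  0.1039] [-0.27 -0.52  2.29]
30.6 yel th mod pi/2 - off: (np.float64(0.028), 4) red (np.float64(5.970499378316047), np.float64(0.07426553642142762), 1) [ 0.487  -0.1129  0.1039] [-0.93 -0.34  2.28]
```

Emit:
{"op": "arm_command", "data": {"commands": [[[0, 0, 0, 0], [0, 0, 0, 0], [0, 0, 0, 0], [0, 0, 0, 0], [0, 0, 0, 0], [0, 0, 0, 0]]], "grip": 0.2}}

```text
clock: 31.25
tcp_pos: [0.487, -0.1128, 0.1038]
tool_rot: [0.194, 0.981, 0.0, -0.0]
ft_force: [0.4, -0.2, 0.2]
gripper_width: 0.0511
```

Emit:
{"op": "arm_command", "data": {"commands": [[[0, 0, -0.05, 0], [0, 0, -0.15, 0], [0, 0, -0.3, 0], [0, 0, -0.5, 0], [0, 0, -0.7, 0], [0, 0, -0.9, 0], [0, 0, -1, 0], [0, 0, -1, 0]]]}}

```text
clock: 32.05
tcp_pos: [0.4882, -0.1133, 0.2565]
tool_rot: [0.194, 0.981, -0.0, 0.002]
ft_force: [0.0, -0.5, -0.6]
gripper_width: 0.0513
```

Emit:
{"op": "arm_command", "data": {"commands": [[[0.2, -0.3, 0, 0], [0.5, -0.7, 0, 0], [0.7, -0.9, 0, 0], [0.7, -0.9, 0, 0], [0.7, -0.9, 0, 0]]]}}

```text
clock: 32.55
tcp_pos: [0.336, -0.1981, 0.2533]
tool_rot: [0.196, 0.981, 0.0, -0.001]
ft_force: [0.3, 0.6, -0.7]
gripper_width: 0.0511
```

```bash
python3 -c "
from yc import *
ylook('q',1.177);cap('top','t10');ylook('q2',1.177);cap('wrist','w10')
s=C('pics/q2_side0.npz');t=C('pics/t10.npz')
cv2.imwrite('pics/z10.png',np.hstack([cv2.resize(t.p[130:250,140:260],(400,400),interpolation=cv2.INTER_CUBIC),cv2.resize(s.p[90:190,200:300],(400,400),interpolation=cv2.INTER_CUBIC)])[:,:,::-1])
"
```

```text
32.55 yel th mod pi/2 - off: (np.float64(0.051), 4) red None [ 0.3374 -0.1978  0.2535] [ 0.47 -0.38  0.17]
32.65 yel th mod pi/2 - off: (np.float64(0.048), 4) red None [ 0.3388 -0.1975  0.2536] [ 0.45  0.58 -0.49]
```

View pics/z10.png

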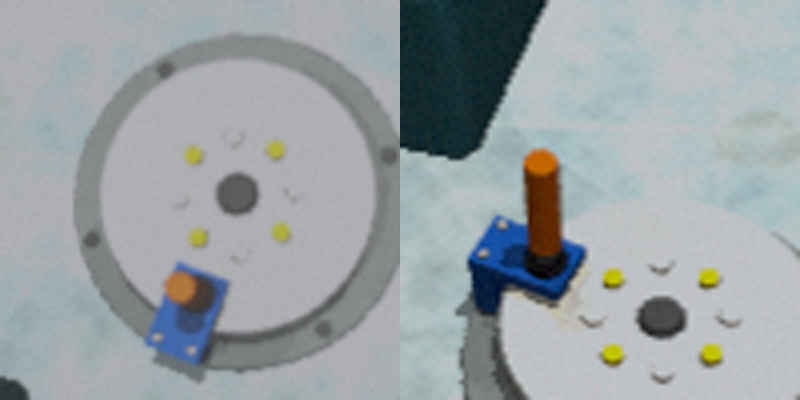

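View pics/q2_side0.png

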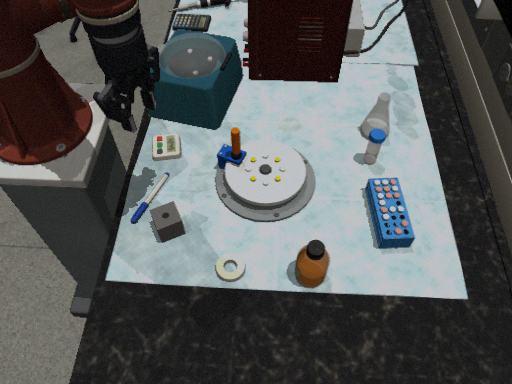

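Emit:
{"op": "arm_command", "data": {"commands": [[[0, 0, 0, 0], [0, 0, 0, 0], [0, 0, 0, 0], [0, 0, 0, 0], [0, 0, 0, 0], [0, 0, 0, 0], [0, 0, 0, 0], [0, 0, 0, 0], [0, 0, 0, 0], [0, 0, 0, 0]]]}}

```text
clock: 33.75
tcp_pos: [0.3385, -0.1977, 0.2539]
tool_rot: [0.194, 0.981, -0.0, 0.0]
ft_force: [0.1, -0.4, 0.2]
gripper_width: 0.0512
```

```bash
python3 -c "
from yc import *
ylook('r',1.177); c=cap('top','t11'); s=C('pics/r_side0.npz'); o=C('pics/side0.npz'); s0=C('pics/s3.npz')
for z in (.123,.127,.131): print(s.pix([.4877,-.113,z]))
m=s.mask((5,160,140),(18,255,255),(215,110,255,170)); k,l,st,ce=cv2.connectedComponentsWithStats(m); print(st[1:],ce[1:])
for b in ((285,230,340,290),(210,250,250,285)):
    x0,y0,x1,y1=b; print('diff',np.abs(s.p[y0:y1,x0:x1].astype(int)-o.p[y0:y1,x0:x1]).mean(), np.abs(s.p[300:340,300:400].astype(int)-o.p[300:340,300:400]).mean())
"
```

```text
33.75 yel th mod pi/2 - off: (np.float64(0.05), 4) red None [ 0.3385 -0.1977  0.2539] [-0.07 -0.09 -1.  ]
[235.61327398 130.74524095]
[235.53778155 129.33652   ]
[235.46173916 127.91736756]
[[231 128   8   6  36]] [[234.63888889 130.47222222]]
diff 8.626262626262626 4.1065
diff 10.245714285714286 4.1065
```

```bash
python3 -c "
from h import *
a=C('pics/side0.npz');b=C('pics/r_side0.npz')
for x0,y0,x1,y1 in ((285,230,340,290),(205,245,255,290)):
    g=[cv2.cvtColor(c.p[y0:y1,x0:x1],cv2.COLOR_RGB2GRAY).astype(np.float32) for c in (a,b)]
    print(cv2.phaseCorrelate(*g))
"; python3 -c "
from rig import r
print(r.sign_off())"
```

```text
((0.05602671537246806, 0.02925490151832122), 0.9837270347277324)
((-0.021069408310466997, 0.5416462915895224), 0.9393394249810113)
the job is handed in; nothing more can be done
None
```

The carousel is locked and the job is handed in, at about 34 s of the 64 s allowed.

I took the pin from its stand and put its tip through the gate slot. I pressed it on the wheel just after the hole had passed and rubbed lightly until the wheel crept at about 0.13 rad/s. The tip dropped into the hole at about 27.4 s. The wheel stopped there and the vertical force fell to about zero. I then pushed the pin home gently, let go and moved the arm clear.

**Last checks:**
- **Pin:** it stands upright on its own. In the side view the black collar rests on the gate, and the handle top is within about 1 px, or 2 to 3 mm, of its fully home height. That height check is only as fine as the camera.
- **Wheel:** it shifted about 0.02 rad when I let go, within the hole's play, then held still at about 0.05 rad for the last second or so.
- **Forces:** the highest reading I saw was about 2.3 N, and the readings are noisy by about 1 N.
- **Bottle and tape roll:** an image comparison showed no shift for the bottle (under 0.1 px). It gave 0.5 px, about 1 mm, for the tape roll. The arm never went near the roll, so I take that as image noise, but I did not check it further.

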